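# Take the pepper mill out of the seasoning case and hold it slanting over the bowl

## Task

Lift the hinged cover of the seasoning case until it rests open on its stop, then draw the pepper mill straight up out of its well. Hold it over the middle of the bowl with its foot down, leaning halfway between upright and level, its foot about a hand's breadth above the bowl's rim, and finish still holding it there in the air with nothing else touching it. The cover stays open, the two spice jars stay in their wells, and the bowl and the spoon are not shifted.

Things in the scene. Friction and masses are not known exactly. Their poses are not given: they have to be found in the camera images.
- case: Fixed seasoning case: steel base 110 mm deep (its x), 222 wide (y), 100 high, under a deep clear cover (175 mm high in all, closed). Origin: centre of the underside; z up; the front, with the lug, faces its -x. Three square wells 66 x 66 mm in a row at x = 0, y = -72, 0, +72 mm, with 5 mm walls between; well floor at z = 6 mm, mouths at 100 mm.
- case_lid (a joint): Cover hinge, rad: 0 closed (start), 1.9 open on its stop. Axis: the case's y through the back rim; the front rises. Cover: bottomless box 110 x 222 x 75 mm, walls 4 mm, 0.4 kg. Let go below about 0.9 rad it falls shut; beyond 1.0 it swings on by itself, damped, in about 1 s onto the stop, leaning back behind the case, top 206 mm up (lug 235).
- lid_hinge (a point): Point on the hinge line at mid-width: case x = +55, y = 0, z = +100 mm (fixed to the case; its axes are the case's axes, the hinge line along y).
- lid_lug (a point): Grip point in the cover's black finger lug: a bar 14 mm thick (along the case's y), 22 mm high, standing 48 mm out of the middle of the cover's front; the point is 30 mm out from that panel. Cover closed: case x = -85, y = 0, z = +158 mm. Turns with the cover. Pinched across its thickness, it can pivot between the fingers.
- pepper_mill: Wooden pepper mill, 160 mm tall, about 0.18 kg, upright in one of the three wells (which one varies). Origin: centre of its underside (foot); z along its axis to the head. Body up to 58 mm across, to 115 mm; rounded head at most 50 mm across from 116 to 149 mm above the foot; knob 12 mm across on top. The head does not turn.
- spice_jar_a: Glass spice jar with a pale cap, 44 mm across, 109 mm tall, in another well. Origin: centre of the underside. Stays there.
- spice_jar_b: Spice jar with a red cap, 46 mm across, 109 mm tall, in the third well. Origin: centre of the underside. Stays there.
- bowl: Small white bowl, 115 mm across the rim, 49 mm high, standing loose on the worktop. Origin: centre of the underside; z up. A wall shelf hangs over the back of the worktop beyond it and a tall wire rack stands at the right end: keep the arm clear of both (leaning the mill head towards the robot is roomy).
- spoon: Metal spoon, 199 x 41 x 16 mm, lying near the bowl, its long side along its x. Origin: centre of its underside. Not to be shifted.

How it is judged:
By the outcome, as a careful person would: the job done as asked, in the order asked, and still so for the second after the job is handed in, while the arm keeps its last pose, push and grip.
It also fails if it takes over 64 s, if anything falls off the work surface, if the arm or the gripper's body presses on something with over 40 N, if the wrist force passes 120 N, or if a joint passes its speed limit or range.

## Robot

A 6-joint arm with a two-finger parallel gripper is mounted at the origin on a cart in front of the work surface, level with it; the furniture and walls round the work are solid. World frame = base frame: x ahead of the robot, y to its left, z up, the work surface at z = 0. Lengths are in mm, angles in degrees, forces in N, time in s.
With the tool pointing down it reaches from about 300 to 850 mm from the base axis. Payload 4.2 kg.
Tool frame: the origin (TCP) lies midway between the tips of the shut fingers; the grasp point (between the pads) lies 19 mm behind it; z points along the fingers, y is the line along which they close (so a half turn about z gives the same grasp; the last joint's range is limited). The gripper opens to 91 mm and grips with 3 to 60 N. Pads are 32 mm wide; open, the fingers measure 118 mm over their backs; the gripper's body (76 mm by 178 mm) begins 60 mm behind the grasp point.
Start: joints at [-71.562, 18.312, 89.639, -0, 72.044, -1.146], TCP at [192.734, -541.753, 213.976] pointing down, gripper open.
Joint ranges: [-177.97, 177.97], [-48.28, 115.42], [12.27, 149.76], [-77.06, 257.06], [2.81, 150.46], [-146.56, 146.56]. Speed limits (degrees/s): [147.25, 147.25, 180, 180, 180, 180].

## Interface

Orientations are given as [roll, pitch, yaw] about the fixed x, y, z axes, in that order (R = Rz(yaw) Ry(pitch) Rx(roll)).
In Python, from workcell import env gives the robot as it stands.
- The arm moves only by the tool drive_effector, called after ">>>" as a command line: name --argument value ..., lists and objects as JSON in quotes. Schema: {"type":"object","properties":{"plan":{"type":"array","items":{"type":"array","items":{"type":"array","items":{"type":"number"},"minItems":6,"maxItems":6},"minItems":1,"maxItems":8},"minItems":1,"maxItems":1},"aperture":{"type":"number"},"clamp_n":{"type":"number"},"only":{"type":"string"},"quiet":{"type":"boolean"},"lines":{"type":"string"}},"required":["plan"],"additionalProperties":false}. plan is a list that holds a single list of rows (three levels of brackets), with 1 to 8 rows, each of 6 numbers: dx, dy, dz in shares of the most that a row can go, 1 being 50 mm, then a rotation vector rx, ry, rz in shares of 180 degrees (1.0 is 180 degrees); each row shifts and turns the commanded pose from where the row before left it, along the tool's axes as they then stand; what a row does not reach is not made up. A row lasts 1/10 s, in which the tool goes at most 50 mm and 8.59 degrees, less where a joint would pass 70% of its speed; a pose out of reach is approached as far as the arm can. aperture is the finger opening in mm, set as the call begins (left out keeps the last). The fingers move at their own pace and stop on an object; clamp_n is the grip in N (left out, the last holds). Time passes only in rows, so rows that do not move let the fingers close. The tool returns the time, the measured TCP pose, the force, the opening and the grip force at its end. only (a regular expression) keeps the lines of the reply that match it, lines (a string "A,B") keeps lines A to B, and quiet returns only ok. Input that does not fit is refused with a message, and nothing moves.
- env.state(): the state, without advancing time (a new reading comes with each control period).
- env.grab_frame(name): name is "scene" or "side" or "wrist"; returns the picture (480x640x3 uint8, blue, green, red); there is no depth.
- env.camera_model(name): a dict with "fx", "fy", "cx", "cy" (pixels), "T" (4x4, takes a point from camera to world coordinates). Camera axes: x right, y up, looking along -z (the intrinsics and any distortion apply to the point x, -y, -z); pixel columns grow to the right and rows downward; lengths in mm; the calibration is good to about 2 mm. A picture is of the moment at which its call begins: read the wrist's pose just before it. camera_model takes no time and is no camera call; for the wrist camera it gives the pose at the moment of the call.
- env.job_done(): hands the job in; it is judged then, once.
The state is a dict: "time_s": time; "qpos": joint angles; "qvel": joint speeds; "effort": joint torques, N m; "ee_pos": TCP position; "ee_rot": TCP orientation; "force": force on the tool from outside, world axes, zero at the start; "torque": the same for the moment, N m; "gripper_width": finger opening in mm; "gripper_force": force on a finger pad.
Only numpy, scipy, OpenCV 4.12 (cv2) and the standard library are available. Lean on these libraries where they do the work, as an engineer would, in place of code of your own. Each camera call takes 0.05 s, during which the arm holds its last target. There are 200 camera calls.

## Working session

There is one attempt and no reset: what is moved stays moved. The work goes in short steps, Python scripts to look and compute and a tool call to move; the robot and the scene stay as the last step left them, time stands still between calls to the robot, and variables do not carry over. Pictures are saved under pics/ and viewed, at most 10 in all, crops included, and the job is handed in when it is done.

```bash
ls; mkdir -p pics
```

Run:
```python
from workcell import env
import cv2,numpy as np
np.set_printoptions(precision=2,suppress=True)
for n in("scene","side"):
    cv2.imwrite(f"pics/{n}0.png",env.grab_frame(n)); m=env.camera_model(n); print(n,m)
print(env.state())
```

```text
pics
workcell.py
scene {'fx': 614.7371623137158, 'fy': 614.7371623137158, 'cx': 321.55138861658344, 'cy': 247.6992077699001, 'T': array([[  -0.94,   -0.25,    0.23,  792.24],
       [   0.34,   -0.69,    0.64,  902.99],
       [  -0.  ,    0.68,    0.74, 1090.71],
       [   0.  ,    0.  ,    0.  ,    1.  ]])}
side {'fx': 471.3627691746024, 'fy': 471.3627691746024, 'cx': 321.5648696877942, 'cy': 247.26414482018532, 'T': array([[  -1.  ,    0.01,   -0.05,  432.62],
       [  -0.05,   -0.49,    0.87, 1021.52],
       [  -0.02,    0.87,    0.49,  667.37],
       [   0.  ,    0.  ,    0.  ,    1.  ]])}
{'time_s': 0.1, 'qpos': array([-71.56,  18.34,  89.7 ,  -0.  ,  72.04,  -1.15]), 'qvel': array([ 0.01, -0.08, -0.13,  0.05,  0.05, -0.  ]), 'effort': array([ -0.  , -41.33, -23.25,   0.07,   0.04,  -0.  ]), 'ee_pos': array([ 192.6 , -541.3 ,  213.23]), 'ee_rot': array([-179.91,   -0.  ,   19.58]), 'force': array([ 0.04, -0.12, -1.34]), 'torque': array([0.01, 0.  , 0.03]), 'gripper_force': 0.0, 'gripper_width': 91.16928020765347}
```

View pics/scene0.png

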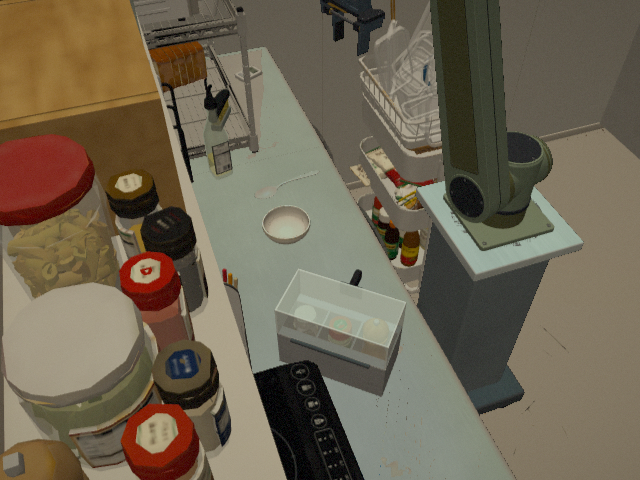

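View pics/side0.png

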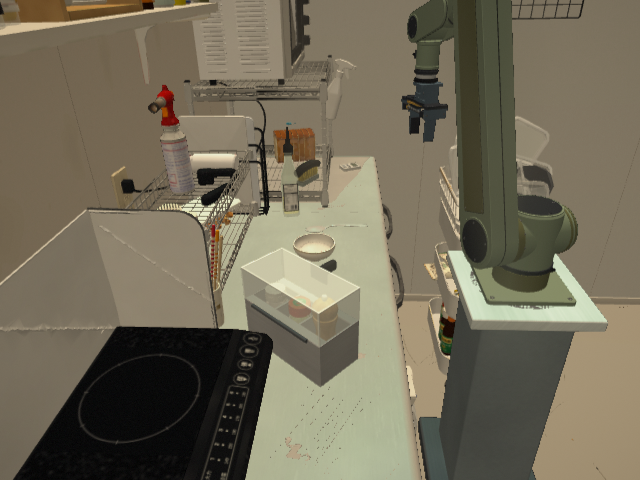

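Scene: the case is at about (340,330) with its lug at (356,277), the bowl at (286,224), the spoon at (287,184). The side view shows the same: lug at (330,266), bowl at (314,245).

Run:
```python
import cv2,numpy as np
a=cv2.imread("pics/scene0.png")[255:405,255:425]; b=cv2.imread("pics/side0.png")[220:395,230:370]
a=cv2.resize(a,(510,450),interpolation=3);b=cv2.resize(b,None,fx=2.571,fy=2.571,interpolation=3)[:450,:290]
a=cv2.resize(cv2.imread("pics/scene0.png")[260:400,270:410],(400,400),interpolation=3);b=cv2.resize(cv2.imread("pics/side0.png")[245:385,235:375],(400,400),interpolation=3)
cv2.imwrite("pics/crop.png",cv2.resize(np.hstack([a,b]),(800,400)))
```

```text
(no output)
```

View pics/crop.png

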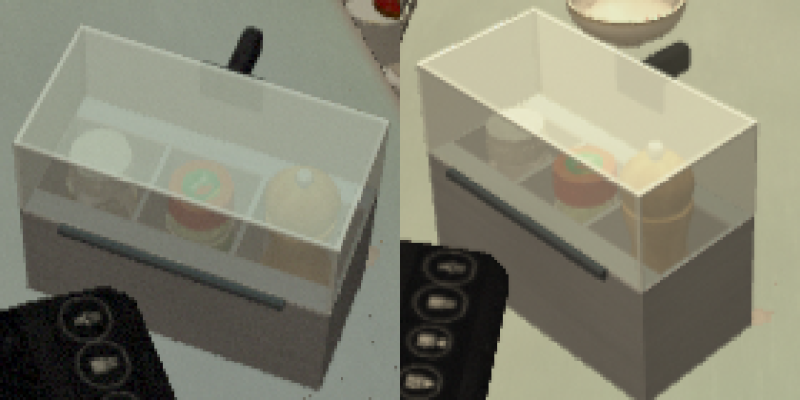

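The crop shows the cover's top corners, the lug, the mill knob (the well nearest the camera, +y end), the red-capped jar in the middle and the pale cap at the -y end. Next I triangulate these points and the bowl rim.

Create h.py:
```python
from workcell import env
import cv2,numpy as np
from scipy.spatial.transform import Rotation as Ro
np.set_printoptions(precision=1,suppress=True)
def ray(m,p):
    T=m["T"]; d=T[:3,:3]@np.array([(p[0]-m["cx"])/m["fx"],-(p[1]-m["cy"])/m["fy"],-1]); return T[:3,3],d/np.linalg.norm(d)
def tri(rs):
    A=[np.eye(3)-np.outer(d,d) for o,d in rs]; P=np.linalg.solve(sum(A),sum(a@o for a,(o,d) in zip(A,rs)))
    return P,[np.linalg.norm(a@(P-o)) for a,(o,d) in zip(A,rs)]
def onz(r,z): o,d=r; return o+d*(z-o[2])/d[2]
def tool(): s=env.state(); return np.array(s["ee_pos"]),Ro.from_euler("xyz",s["ee_rot"],degrees=True)
```

Run:
```python
from h import *
S,D=env.camera_model("scene"),env.camera_model("side")
print([k for k in S])
pts=dict(A=((82,27),(133,10)),B=((388,123),(355,123)),C=((340,250),(241,195)),D=((15,145),(17,67)),knob=((303,176),(255,147)),lug=((250,33),(285,50)),botC=((320,388),(245,400)))
for k,(a,b) in pts.items():
    a=np.array(a)/2.857+[270,260]; b=np.array(b)/2.857+[235,245]
    P,e=tri([ray(S,a),ray(D,b)]); print(k,P,np.array(e))
# bowl: bright, low saturation blob
R=[]
for n,m,c in(("scene",S,(286,224)),("side",D,(314,245))):
    im=cv2.imread(f"pics/{n}0.png"); lab=cv2.cvtColor(im,cv2.COLOR_BGR2LAB).astype(int)
    x,y=c; roi=lab[y-35:y+35,x-45:x+45]
    mask=((roi[...,2]>=130)&(roi[...,1]>=128)).astype(np.uint8)
    nl,l,st,ce=cv2.connectedComponentsWithStats(mask); i=1+st[1:,4].argmax(); print(n,st[i],ce[i]+[x-45,y-35],roi[35,::8,:].tolist())
```

```text
['fx', 'fy', 'cx', 'cy', 'T']
A [571.3 149.3 172.6] [0.8 0.8]
B [408.5 295.8 173.1] [0.3 0.3]
C [478.2 375.4 173.9] [0. 0.]
D [643.4 228.5 170.5] [0.7 0.7]
knob [473.2 308.2 161.3] [0.1 0.1]
lug [457.8 180.2 156.9] [0.7 0.7]
botC [478.9 376.3   5.9] [0.3 0.3]
scene [ 22  17  46  27 535] [285.3 216.1] [[154, 123, 136], [158, 122, 136], [155, 121, 136], [134, 128, 140], [176, 126, 141], [182, 124, 140], [182, 124, 140], [180, 125, 140], [159, 129, 140], [158, 122, 136], [156, 121, 137], [156, 121, 136]]
side [ 24  23  42  28 653] [313.8 245.5] [[188, 123, 144], [188, 123, 144], [191, 122, 145], [168, 129, 146], [194, 129, 148], [225, 124, 149], [221, 125, 150], [209, 129, 149], [209, 126, 149], [189, 123, 144], [189, 123, 144], [188, 122, 144]]
```

Units first: shifts go in shares of 50 mm and turns go in shares of 180 degrees. So -34 mm is -0.68, 28 mm is 0.56.

>>> drive_effector --plan '[[[0.56, -0.68, -0.24, 0, 0, 0], [0.56, -0.68, -0.24, 0, 0, 0], [0.56, -0.68, -0.24, 0, 0, 0], [0.56, -0.68, -0.24, 0, 0, 0], [0.56, -0.68, -0.24, 0, 0, 0], [0.56, -0.68, -0.24, 0, 0, 0], [0.56, -0.68, -0.24, 0, 0, 0], [0.56, -0.68, -0.24, 0, 0, 0]]]' --aperture 91

```text
time_s: 0.9
ee_pos: [312.6, -208.6, 310.2]
ee_rot: [-180.0, -0.0, 19.5]
force: [0.7, 0.3, -0.0]
gripper_width: 91.1
gripper_force: 0.0
```

>>> drive_effector --plan '[[[0.56, -0.68, -0.24, 0, 0, -0.0194], [0.56, -0.68, -0.2, 0, 0, -0.0194], [0.56, -0.68, -0.2, 0, 0, -0.0194], [0.56, -0.68, -0.2, 0, 0, -0.0194], [0.56, -0.68, -0.2, 0, 0, -0.0194], [0.56, -0.68, -0.2, 0, 0, -0.0194], [0.56, -0.68, -0.2, 0, 0, -0.0194], [0.56, -0.68, -0.2, 0, 0, -0.0194]]]'

```text
time_s: 1.7
ee_pos: [358.5, 137.2, 392.0]
ee_rot: [180.0, 0.0, 47.7]
force: [-0.3, 0.2, 0.0]
gripper_width: 90.6
gripper_force: 0.0
```

>>> drive_effector --plan '[[[0, 0, 0, 0, 0, 0], [0, 0, 0, 0, 0, 0], [0, 0, 0, 0, 0, 0]]]'

```text
time_s: 2.0
ee_pos: [358.8, 134.4, 391.4]
ee_rot: [180.0, 0.1, 47.5]
force: [0.3, -0.3, -0.4]
gripper_width: 91.4
gripper_force: 0.0
```

Run:
```python
from h import *
m=env.camera_model("wrist");np.save("w1.npy",m["T"]);cv2.imwrite("pics/w1.png",env.grab_frame("wrist"));print(m,env.state()["qpos"])
```

```text
{'fx': 373.4600137923089, 'fy': 373.4600137923089, 'cx': 311.0124650115708, 'cy': 241.83919833176992, 'T': array([[  0.7,   0.6,   0.2, 414.6],
       [ -0.7,   0.7,   0.2, 196.2],
       [  0. ,  -0.3,   1. , 562.4],
       [  0. ,   0. ,   0. ,   1. ]])} [18.8 -3.3 90.4 -0.  93.  61.4]
```

View pics/w1.png

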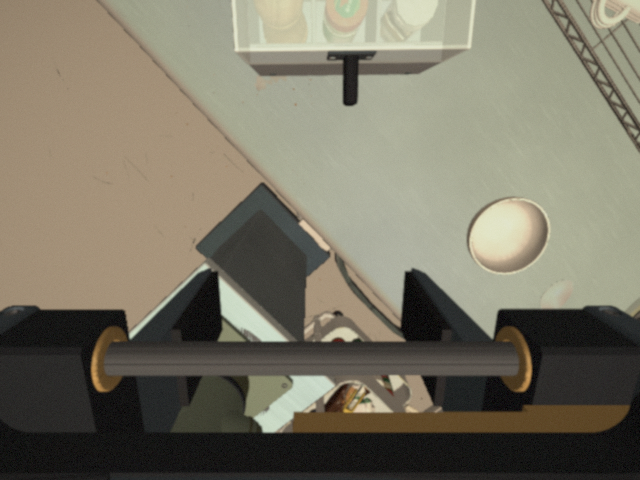

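Wrist view: lug from (350,55) to its tip (350,104), front lid corners at (235,50) and (473,46), bowl rim centred near (509,235).

Run:
```python
from h import *
S,D,W=[env.camera_model(n) for n in("scene","side","wrist")]; W["T"]=np.load("w1.npy")
# bowl masks: warm tone vs worktop (a channel)
R=[]
for f,m,(x,y),h,thr in(("scene0",S,(286,224),40,None),("side0",D,(314,245),35,None),("w1",W,(509,235),55,None)):
    im=cv2.imread(f"pics/{f}.png"); a=cv2.GaussianBlur(cv2.cvtColor(im,cv2.COLOR_BGR2LAB),(3,3),0)
    roi=a[y-h:y+h,x-h:x+h].astype(int); bg=np.median(roi[[0,1,2,-1,-2,-3]].reshape(-1,3),0)
    mk=(roi[...,1]>bg[1]+1.5).astype(np.uint8) ; mk=cv2.morphologyEx(mk,cv2.MORPH_OPEN,np.ones((3,3)))
    cs,_=cv2.findContours(mk,0,1); c=cv2.convexHull(max(cs,key=cv2.contourArea))+[x-h,y-h]
    e=cv2.fitEllipse(c); bb=cv2.boundingRect(c.astype(np.int32)); print(f,np.array(e[0]),np.array(e[1]),bb,"ctr@49",onz(ray(m,e[0]),49)); R.append(ray(m,e[0]))
    up=onz(ray(m,(bb[0],e[0][1])),49)-onz(ray(m,(bb[0]+bb[2],e[0][1])),49); print(" width",np.linalg.norm(up))
print("bowl tri",*tri(R), tri([R[0],R[2]])[0])
im=cv2.imread("pics/w1.png"); g=cv2.cvtColor(im,cv2.COLOR_BGR2GRAY)[30:130,320:390]
ys,xs=np.where(g<50); print("lug px",xs.min()+320,xs.max()+320,ys.min()+30,ys.max()+30)
for y in(70,85,100):
    r=np.where(g[y-30]<50)[0]+320; print(y,r.min(),r.max())
sp=np.array([250,33])/2.857+[270,260]; dp=np.array([285,50])/2.857+[235,245]
print("lugtip",*tri([ray(S,sp),ray(D,dp),ray(W,(350.5,104))]))
for p,z in(((351,70),169),((351,100),169),((235,50),175),((473,46),175)): print(p,onz(ray(W,p),z))
```

```text
scene0 [285.9 224.3] [39.5 49.3] (262, 206, 48, 39) ctr@49 [524.9 -97.6  49. ]
 width 114.44412643740273
side0 [313.9 246.1] [28.7 41. ] (294, 233, 41, 29) ctr@49 [520.9 -82.3  49. ]
 width 110.4189106199237
w1 [507.2 234.6] [75.5 86.8] (466, 196, 84, 78) ctr@49 [ 522.9 -101.5   49. ]
 width 120.1855552961793
bowl tri [ 523.4 -108.3   36.4] [np.float64(1.8843077573690619), np.float64(1.7638365404009893), np.float64(2.0924545644209416)] [ 523.7 -104.3   43. ]
lug px 329 366 54 104
70 343 357
85 344 356
100 344 355
lugtip [459.1 185.1 161. ] [np.float64(1.424609352454579), np.float64(1.970899205840605), np.float64(1.1689886564711787)]
(351, 70) [479.6 209.1 169. ]
(351, 100) [461.9 188.5 169. ]
(235, 50) [409.7 295.4 175. ]
(473, 46) [576.1 147.3 175. ]
```

To row units: 36 mm is 0.72, 35 mm is 0.7, -0.4 degrees / 180 = -0.0022.

>>> drive_effector --plan '[[[0.6, 0.2, 0.7, 0, 0, -0.0022], [0.6, 0.2, 0.7, 0, 0, -0.0022], [0.6, 0.2, 0.7, 0, 0, 0], [0.6, 0.2, 0.72, 0, 0, 0], [0, 0, 0, 0, 0, 0], [0, 0, 0, 0, 0, 0]]]' --aperture 44

```text
time_s: 2.65
ee_pos: [468.9, 196.3, 250.0]
ee_rot: [-179.9, 0.2, 48.2]
force: [-0.1, -0.7, 0.8]
gripper_width: 45.9
gripper_force: 0.0
```

Run:
```python
from h import *
p,R=tool(); print(p,R.inv().apply(np.array([469.5,196,139])-p),R.as_euler("xyz",degrees=True))
```

```text
[468.9 196.3 250. ] [  0.5   0.8 111. ] [-179.9    0.2   48.2]
```

To row units: 30 mm is 0.6, 21 mm is 0.42.

>>> drive_effector --plan '[[[0, 0, 0.6, 0, 0, 0], [0, 0, 0.6, 0, 0, 0], [0, 0, 0.6, 0, 0, 0], [0, 0, 0.42, 0, 0, 0], [0, 0, 0, 0, 0, 0], [0, 0, 0, 0, 0, 0]]]'

```text
time_s: 3.25
ee_pos: [469.7, 197.5, 142.0]
ee_rot: [179.9, -0.2, 48.3]
force: [0.2, 0.2, 0.3]
gripper_width: 44.0
gripper_force: 0.0
```

>>> drive_effector --plan '[[[0, 0, 0, 0, 0, 0], [0, 0, 0, 0, 0, 0], [0, 0, 0, 0, 0, 0], [0, 0, 0, 0, 0, 0], [0, 0, 0, 0, 0, 0], [0, 0, 0, 0, 0, 0]]]' --aperture 0 --clamp_n 25

```text
time_s: 3.85
ee_pos: [469.7, 197.7, 140.5]
ee_rot: [179.9, -0.0, 48.4]
force: [1.6, -3.5, 2.8]
gripper_width: 13.7
gripper_force: 25.0
```

To row units: -12.3 mm is -0.246, -11.5 mm is -0.23.

>>> drive_effector --plan '[[[0.12, 0, -0.246, 0, 0, 0], [0.134, 0, -0.23, 0, 0, 0], [0.156, 0, -0.216, 0, 0, 0], [0.172, 0, -0.202, 0, 0, 0], [0, 0, 0, 0, 0, 0]]]'

```text
time_s: 4.35
ee_pos: [488.7, 218.9, 184.8]
ee_rot: [179.9, 0.1, 48.4]
force: [0.6, -5.3, 2.9]
gripper_width: 13.9
gripper_force: 25.0
```

Run:
```python
from h import *
s=env.state();print(s["force"],s["torque"],s["ee_pos"])
```

```text
[ 0.6 -5.3  2.9] [-0.9 -0.3 -0.4] [488.7 218.9 184.8]
```

Moving with small forces; continue along the arc.

To row units: 12.6 mm is 0.252, 12.1 mm is 0.242.

>>> drive_effector --plan '[[[0.19, 0, -0.188, 0, 0, 0], [0.206, 0, -0.17, 0, 0, 0], [0.22, 0, -0.15, 0, 0, 0], [0.232, 0, -0.132, 0, 0, 0], [0.242, 0, -0.11, 0, 0, 0], [0.252, 0, -0.088, 0, 0, 0], [0, 0, 0, 0, 0, 0]]]'

```text
time_s: 5.05
ee_pos: [533.8, 269.3, 226.5]
ee_rot: [179.9, 0.0, 48.4]
force: [2.5, -5.1, 3.4]
gripper_width: 13.4
gripper_force: 25.2
```

>>> drive_effector --plan '[[[0.258, 0, -0.068, 0, 0, 0], [0.262, 0, -0.044, 0, 0, 0], [0.266, 0, -0.02, 0, 0, 0], [0.16, 0, 0, 0, 0, 0], [0, 0, 0, 0, 0, 0], [0, 0, 0, 0, 0, 0]]]'

```text
time_s: 5.65
ee_pos: [565.4, 304.6, 233.3]
ee_rot: [179.9, -0.1, 48.4]
force: [4.7, -4.3, 3.3]
gripper_width: 13.5
gripper_force: 25.0
```

Run:
```python
from h import *
cv2.imwrite("pics/s2.png",env.grab_frame("side")[150:400,150:480])
```

```text
(no output)
```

View pics/s2.png

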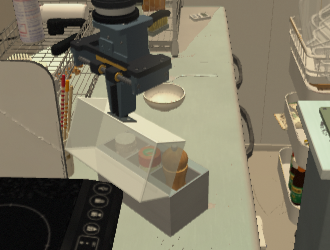

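The cover is raised to about 68°, past the balance point, still pinched. Release and rise.

To row units: -35 mm is -0.7, -30 mm is -0.6.

>>> drive_effector --plan '[[[0, 0, 0, 0, 0, 0], [0, 0, 0, 0, 0, 0], [0, 0, 0, 0, 0, 0], [0, 0, 0, 0, 0, 0], [-0.2, 0, -0.6, 0, 0, 0], [-0.4, 0, -0.7, 0, 0, 0], [-0.4, 0, -0.7, 0, 0, 0], [-0.4, 0, -0.7, 0, 0, 0]]]' --aperture 66

```text
time_s: 6.5
ee_pos: [516.9, 252.7, 369.2]
ee_rot: [-180.0, 0.0, 48.4]
force: [-0.0, 0.5, 1.1]
gripper_width: 65.9
gripper_force: 0.0
```

>>> drive_effector --plan '[[[-0.4, -0.2, 0, 0, 0, 0], [-0.4, -0.2, 0, 0, 0, 0], [-0.4, -0.2, 0, 0, 0, 0], [0, 0, 0, 0, 0, 0], [0, 0, 0, 0, 0, 0], [0, 0, 0, 0, 0, 0]]]'

```text
time_s: 7.1
ee_pos: [456.2, 228.4, 367.9]
ee_rot: [180.0, -0.0, 48.4]
force: [0.1, 0.1, 0.1]
gripper_width: 65.9
gripper_force: 0.0
```

Run:
```python
from h import *
p,R=tool(); q=env.state()["qpos"];W=env.camera_model("wrist");np.save("w3.npy",W["T"]);f=env.grab_frame("wrist");cv2.imwrite("pics/w3.png",f);cv2.imwrite("pics/s3.png",env.grab_frame("side"));print(p,q)
cv2.imwrite("pics/v3.png",np.hstack([cv2.resize(f,(400,300)),cv2.resize(cv2.imread("pics/s3.png")[160:400,160:480],(400,300))]))
```

```text
[456.2 228.4 367.9] [25.3  9.  80.4  0.  90.5 66.9]
```

View pics/v3.png

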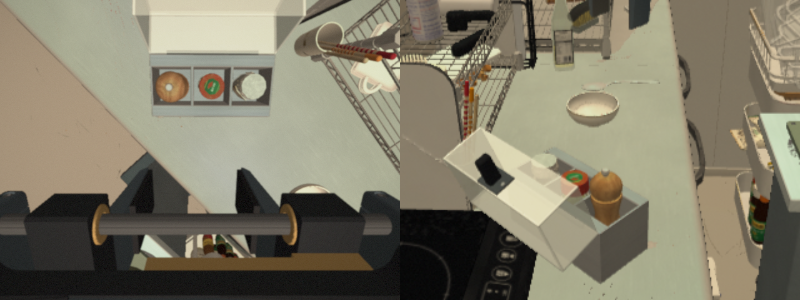

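The cover is open on its stop; the mill knob is at about (275,138) in the wrist image and (325,299) in the side image. I refine these by colour.

Run:
```python
from h import *
D=env.camera_model("side");W=env.camera_model("wrist");W["T"]=np.load("w3.npy")
out=[]
for f,m,(x,y),h in(("w3",W,(275,138),26),("s3",D,(325,305),25)):
    im=cv2.imread(f"pics/{f}.png")[y-h:y+h,x-h:x+h]; b=im.astype(int); sat=b[...,2]-b[...,0]
    mk=((sat>45)).astype(np.uint8); n,l,st,ce=cv2.connectedComponentsWithStats(mk); i=l[h,h] or 1+st[1:,4].argmax()
    print(f,st[i]+[x-h,y-h,0,0,0],ce[i]+[x-h,y-h])
    big=cv2.resize(im,(390,390),interpolation=3); out.append(big)
cv2.imwrite("pics/v4.png",np.hstack(out))
```

```text
w3 [ 249  115   52   49 1912] [274.9 138.6]
s3 [300 296  38  34 876] [321.  312.2]
```

View pics/v4.png

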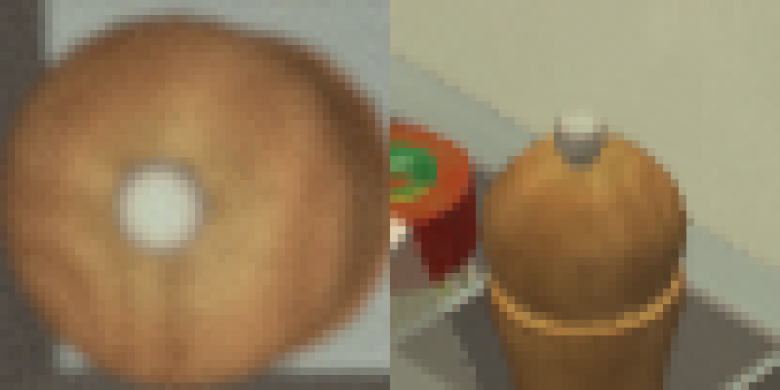

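Knob centre: wrist (270.3,139.3), side (324.2,297). The head's lower seam is at about (323,322) in the side view.

Run:
```python
from h import *
D=env.camera_model("side");W=env.camera_model("wrist");W["T"]=np.load("w3.npy")
k,e=tri([ray(W,(270.3,139.3)),ray(D,(324.2,296.5))]);print("knob",k,e,onz(ray(W,(270.3,139.3)),163))
# seam front point: on plane through axis facing camera, at radius 25 towards the camera
o,d=ray(D,(323,321.8)); n=(o-k)*[1,1,0]; n/=np.linalg.norm(n); q=k+25*n; print("seam",o+d*((q-o)@n)/(d@n))
p,R=tool()
c=np.array([k[0],k[1],138-19.]); print("to above",R.inv().apply(c+[0,0,100]-p),"full",R.inv().apply(c-p))
```

```text
knob [474.1 309.3 161.9] [np.float64(0.8726210700329671), np.float64(0.8726210700328584)] [475.  309.3 163. ]
seam [474.8 334.4 123.1]
to above [ 72.4 -40.4 148.6] full [ 72.5 -40.3 248.6]
```

To row units: 33 mm is 0.66, 30 mm is 0.6.

>>> drive_effector --plan '[[[0.48, -0.268, 0.66, 0, 0, 0], [0.48, -0.268, 0.66, 0, 0, 0], [0.48, -0.268, 0.66, 0, 0, 0], [0, 0, 0.4, 0, 0, 0], [0, 0, 0.6, 0, 0, 0], [0, 0, 0, 0, 0, 0], [0, 0, 0, 0, 0, 0]]]' --aperture 72

```text
time_s: 7.9
ee_pos: [473.6, 308.8, 219.1]
ee_rot: [-180.0, 0.0, 48.4]
force: [0.1, 0.7, 0.3]
gripper_width: 72.0
gripper_force: 0.0
```

Run:
```python
from h import *
p,R=tool(); print(p,R.inv().apply(np.array([474.2,309.5,120])-p),env.state()["force"])
```

```text
[473.6 308.8 219.1] [ 1.  -0.1 99.1] [0.1 0.7 0.3]
```

To row units: 30 mm is 0.6, 20 mm is 0.4.

>>> drive_effector --plan '[[[0.01, 0, 0.6, 0, 0, 0], [0.01, 0, 0.6, 0, 0, 0], [0, 0, 0.4, 0, 0, 0], [0, 0, 0.28, 0, 0, 0], [0, 0, 0.1, 0, 0, 0], [0, 0, 0, 0, 0, 0], [0, 0, 0, 0, 0, 0]]]' --aperture 66

```text
time_s: 8.6
ee_pos: [475.0, 309.9, 121.7]
ee_rot: [179.9, -0.2, 48.4]
force: [-0.3, 0.4, 0.0]
gripper_width: 65.6
gripper_force: 0.0
```

>>> drive_effector --plan '[[[0, 0, 0, 0, 0, 0], [0, 0, 0, 0, 0, 0], [0, 0, 0, 0, 0, 0], [0, 0, 0, 0, 0, 0], [0, 0, 0, 0, 0, 0], [0, 0, 0, 0, 0, 0]]]' --aperture 0 --clamp_n 45

```text
time_s: 9.2
ee_pos: [474.3, 309.5, 120.8]
ee_rot: [180.0, -0.1, 48.4]
force: [-0.3, -0.2, 5.0]
gripper_width: 46.9
gripper_force: 45.0
```

To row units: -25 mm is -0.5, -20 mm is -0.4.

>>> drive_effector --plan '[[[0, 0, -0.2, 0, 0, 0], [0, 0, -0.3, 0, 0, 0], [0, 0, -0.4, 0, 0, 0], [0, 0, -0.5, 0, 0, 0], [0, 0, -0.5, 0, 0, 0], [0, 0, -0.5, 0, 0, 0], [0, 0, -0.5, 0, 0, 0], [0, 0, -0.4, 0, 0, 0]]]'

```text
time_s: 10.0
ee_pos: [473.6, 309.1, 286.3]
ee_rot: [180.0, 0.0, 48.4]
force: [0.1, 0.4, -1.7]
gripper_width: 46.4
gripper_force: 45.0
```

>>> drive_effector --plan '[[[0, 0, -0.4, 0, 0, 0], [0, 0, -0.3, 0, 0, 0], [0, 0, 0, 0, 0, 0], [0, 0, 0, 0, 0, 0]]]'

```text
time_s: 10.4
ee_pos: [473.5, 309.1, 319.4]
ee_rot: [-180.0, 0.1, 48.4]
force: [-0.3, -0.5, -2.1]
gripper_width: 47.2
gripper_force: 45.0
```

Run:
```python
from h import *
f=env.grab_frame("side");cv2.imwrite("pics/s5.png",f);g=env.grab_frame("scene");cv2.imwrite("pics/c5.png",g)
cv2.imwrite("pics/v5.png",np.hstack([cv2.resize(f[90:390,180:480],(400,400)),cv2.resize(g[100:400,200:500],(400,400))]));print(env.state()["qpos"])
```

```text
[32.  14.9 79.6 -0.  85.7 73.6]
```

View pics/v5.png

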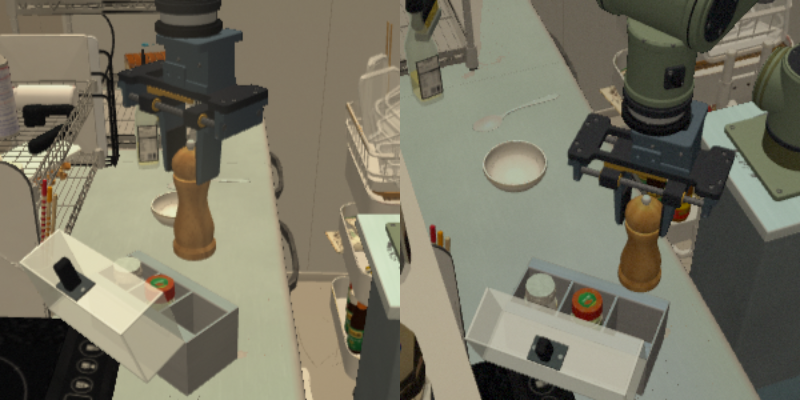

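The mill is held upright and the cover is open; both jars are in their wells. Next I carry it to the bowl.

To row units: -31 mm is -0.62, -28 mm is -0.56.

>>> drive_effector --plan '[[[-0.3, 0.22, 0, 0, 0, 0], [-0.56, 0.42, 0, 0, 0, 0], [-0.62, 0.46, 0, 0, 0, 0], [-0.62, 0.46, 0, 0, 0, 0], [-0.62, 0.46, 0, 0, 0, 0], [-0.62, 0.46, 0, 0, 0, 0], [-0.62, 0.46, 0, 0, 0, 0], [-0.62, 0.46, 0, 0, 0, 0]]]'

```text
time_s: 11.3
ee_pos: [447.4, 22.9, 319.5]
ee_rot: [-180.0, 0.1, 48.4]
force: [0.5, -0.5, -2.2]
gripper_width: 46.9
gripper_force: 45.0
```

>>> drive_effector --plan '[[[-0.62, 0.46, 0, 0, 0, 0], [-0.62, 0.46, 0, 0, 0, 0], [-0.32, 0.24, 0, 0, 0, 0], [-0.2, 0.16, 0, 0, 0, -0.0278], [0, 0, 0, 0, 0, -0.0444], [0, 0, 0, 0, 0, -0.0444], [0, 0, 0, 0, 0, -0.0333], [0, 0, 0, 0, 0, -0.02]]]'

```text
time_s: 12.1
ee_pos: [438.5, -85.1, 319.4]
ee_rot: [-179.9, 0.0, 79.1]
force: [-0.0, 0.7, -2.1]
gripper_width: 47.1
gripper_force: 45.0
```

>>> drive_effector --plan '[[[0, 0, 0, -0.0222, 0, 0], [0, 0, 0, -0.0389, 0, 0], [0, 0, 0, -0.0444, 0, 0], [0, 0, 0, -0.0444, 0, 0], [0, 0, 0, -0.0444, 0, 0], [0, 0, 0, -0.0333, 0, 0], [0, 0, 0, -0.0222, 0, 0], [0, 0, 0, 0, 0, 0]]]'

```text
time_s: 12.9
ee_pos: [435.6, -84.1, 316.2]
ee_rot: [135.4, 0.0, 78.9]
force: [-1.1, 0.5, -2.7]
gripper_width: 46.9
gripper_force: 45.0
```

Run:
```python
from h import *
p,R=tool(); print(env.state()["qpos"],R.apply([0,0,1]),R.apply([0,1,0]),"foot",p+114*R.apply([0,0,1]))
```

```text
[-13.9 -18.  125.3   4.2  28.2  -5.8] [ 0.7 -0.1 -0.7] [ 0.7 -0.1  0.7] foot [514.2 -99.5 235.1]
```

To row units: 18 mm is 0.36, 17 mm is 0.34.

>>> drive_effector --plan '[[[0, -0.16, 0.2, 0, 0, 0], [0, -0.26, 0.3, 0, 0, 0], [0, -0.3, 0.36, 0, 0, 0], [0, -0.28, 0.34, 0, 0, 0], [0, -0.18, 0.22, 0, 0, 0], [0, -0.06, 0.08, 0, 0, 0], [0, 0, 0, 0, 0, 0], [0, 0, 0, 0, 0, 0]]]'

```text
time_s: 13.7
ee_pos: [449.5, -86.5, 224.2]
ee_rot: [134.9, 0.0, 79.0]
force: [0.4, 0.7, -2.4]
gripper_width: 47.0
gripper_force: 45.0
```

Run:
```python
from h import *
p,R=tool(); print(env.state()["qpos"],R.apply([0,0,1]),"foot",p+114*R.apply([0,0,1]))
f=env.grab_frame("side");cv2.imwrite("pics/s6.png",f);g=env.grab_frame("scene");cv2.imwrite("pics/c6.png",g)
cv2.imwrite("pics/v6.png",np.hstack([cv2.resize(f[150:290,240:380],(400,400),interpolation=3),cv2.resize(g[100:290,220:410],(400,400),interpolation=3)]))
```

```text
[-13.7 -10.3 135.6  11.2   9.9 -12.9] [ 0.7 -0.1 -0.7] foot [ 528.7 -101.9  143.7]
```

View pics/v6.png

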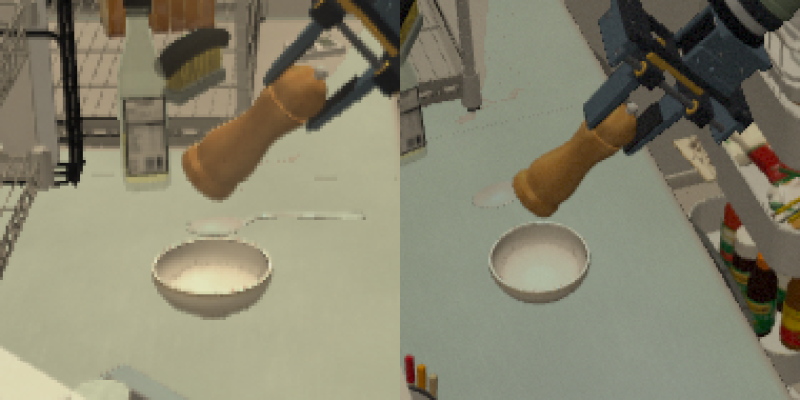

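The mill is held leaning with the bowl below it, and nothing else touches it. Foot centre at about crop (198,180) in the side view and (127,199) in the scene view; knob at (320,73) and (233,107). Check by triangulating.

Run:
```python
from h import *
S,D=env.camera_model("scene"),env.camera_model("side")
t=lambda a,b: tri([ray(D,np.array(a)/2.857+[240,150]),ray(S,np.array(b)/2.105+[220,100])])
f,e=t((198,180),(127,199)); k,e2=t((320,73),(233,107)); u=f-k; print("foot",f,e,"knob",k,e2,"len",np.linalg.norm(u),"lean",np.degrees(np.arccos(-u[2]/np.linalg.norm(u))),"az",np.degrees(np.arctan2(u[1],u[0])))
p,R=tool();kk=R.inv().apply(k-p);print("knob in tool",kk,"foot in tool",R.inv().apply(f-p))
b=[]
for n,m,(x,y) in(("s6",D,(314,245)),("c6",S,(286,224))):
    a=cv2.GaussianBlur(cv2.cvtColor(cv2.imread(f"pics/{n}.png"),cv2.COLOR_BGR2LAB),(3,3),0)
    o=cv2.GaussianBlur(cv2.cvtColor(cv2.imread(f"pics/{'side0' if n=='s6' else 'scene0'}.png"),cv2.COLOR_BGR2LAB),(3,3),0)
    print("bowl diff",np.abs(a[y-14:y+24,x-28:x+28].astype(int)-o[y-14:y+24,x-28:x+28]).mean())
```

```text
foot [ 531.7 -109.   135.6] [np.float64(1.512851445332292), np.float64(1.5128514453324653)] knob [420.2 -82.2 251.3] [np.float64(1.9759414068197245), np.float64(1.9759414068196581)] len 162.90767785274508 lean 44.73910640257107 az -13.497577414329886
knob in tool [ -1.5  -1.9 -39.9] foot in tool [ -6.5  -3.  123. ]
bowl diff 5.99968671679198
bowl diff 0.5974310776942355
```

To row units: -4.4 mm is -0.088, 0.8 mm is 0.016.

>>> drive_effector --plan '[[[0.016, -0.088, -0.088, 0, 0, 0], [0, 0, 0, 0, 0, 0], [0, 0, 0, 0, 0, 0], [0, 0, 0, 0, 0, 0], [0, 0, 0, 0, 0, 0]]]'

```text
time_s: 14.3
ee_pos: [442.9, -84.2, 223.4]
ee_rot: [135.0, 0.0, 79.0]
force: [0.0, 0.2, -2.1]
gripper_width: 47.0
gripper_force: 45.0
```

```bash
python3 -c "
from workcell import env
print(env.state()['qvel'],env.job_done())"
```

```text
the job is handed in; nothing more can be done
[-0.09936994  0.20150306 -0.00898578 -0.0328096  -0.02869368  0.01366622] None
```

The job is handed in at about 14 s: the cover rests open on its stop, and the pepper mill is held over the middle of the bowl leaning about 45°, foot down and roughly 90 mm above the rim; the jars, bowl and spoon were not touched.

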